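Unbolt the laser beam enclosure

ROBOT

A 7-joint arm with a two-finger parallel gripper is mounted at the origin on the work surface. World frame = base frame: x ahead of the robot, y to its left, z up, the work surface at z = 0. Lengths are in m, angles in rad, forces in N, time in s.
With the tool pointing down it reaches from about 0.425 to 0.875 m from the base axis. Payload 4.7 kg.
Tool frame: the origin (TCP) lies at the very end of the fingers, on their centre line; the grasp point (between the pads) lies behind it (ctrl.tcp_to_grasp is the y of the grasp point in the tool frame, in m); y points along the fingers, x is the direction in which the jaws open and shut, and the axes are right-handed (so a half turn about y gives the same grasp; the last joint's range is limited). The gripper opens to 87 mm and grips with 3 to 60 N. Pads are 19 mm wide; open, the fingers measure 117 mm over their backs; the gripper's body (75 mm by 190 mm) begins 51 mm behind the grasp point.
Start: joints at [-1.264, 0.321, -0.07, 1.45, 0.023, 1.371, -0.057], TCP at [0.188, 0.622, 0.223] pointing down, gripper open.
Joint ranges: [-2.86, 2.86], [-0.3, 2.09], [-1.38, 1.24], [0.06, 2.45], [-1.56, 4.7], [0.09, 2.05], [-2.69, 2.69]. Speed limits (rad/s): [2.57, 2.57, 3.14, 3.14, 3.14, 3.14, 3.14].

INTERFACE

Orientations are given as a rotation vector (axis times angle).
In Python, from bench import ctrl, get_image, workorder gives the robot as it stands.
- The arm moves only by the tool drive_tool, never from a script. Its argument "increments" is text: rows parted by semicolons, each of 5 numbers parted by spaces: the shift along the tool's x, y, z in mm, then the turn about the tool's y in degrees, then the closure in counts, from 0 (fully open) to 255 (shut). In form: tx ty tz yaw fingers; .... A call has 1 to 20 rows; each row shifts and turns the commanded pose from where the row before left it, along the tool's axes as they then stand; what a row does not reach is not made up. A row lasts 1/8 s, in which the tool goes at most 62.5 mm and 10.7 degrees, less where a joint would pass 70% of its speed; a pose out of reach is approached as far as the arm can. A call is refused whole if a number of a shift passes 62.5 or a number of a turn 10.7, either way. A call with a gripper value outside its range is refused whole. The fingers move at their own pace and stop on an object; "squeeze" is the grip in N (left out, the last holds). Time passes only in rows, so rows that do not move let the fingers close. It gives the time, the measured TCP pose, the force and the opening at its end, in the units of the state.
- ctrl.get_state(): the state, without advancing time (a new reading comes with each control period).
- get_image(name): name is "side" or "top"; returns a dict with "img" (384x512x3 uint8, red, green, blue), "mtx" (3x3 intrinsics, pixels), "k1" (the pictures are not rectified: a ray, as slopes to the right and down, at radius r is drawn at 1 + k1 r^2 times it, then the intrinsics apply), "camera_from_world" (4x4, takes a point from world to camera coordinates). Camera axes: x right, y up, looking along -z (the intrinsics and any distortion apply to the point x, -y, -z); pixel columns grow to the right and rows downward; lengths in m; the calibration is good to about 2 mm. A picture is of the moment at which its call begins. There is no depth.
- workorder.close_job(): hands the job in, once; it reports no verdict.
The state is a dict: "time": time; "joint_positions": joint angles; "qd": joint speeds; "joint_torque": joint torques, N m; "position": TCP position; "tool_rot": TCP orientation; "ft_force": force on the tool from outside, world axes, zero at the start; "torque": the same for the moment, N m; "grip_width": opening from 0.0 (shut) to 1.0 (fully open).
Only numpy, scipy, OpenCV 4.12 (cv2) and the standard library are available. Lean on these libraries where they do the work, as an engineer would, in place of code of your own. Each camera call takes 0.05 s, during which the arm holds its last target.

TASK

Unbolt the cover of the laser beam enclosure, using the fingertips only: press the red spring catch down with one fingertip and keep holding it down while the other fingertip pushes the black thumb tab, and the bolt with it, all the way back out of the keeper to its stop. Then let go, so that the catch springs up again and locks the bolt in the open position. Do not lift the cover and leave the loose things beside and on the enclosure where they are.

Things in the scene. Friction and masses are not known exactly. Their poses are not given: they have to be found in the camera images.
- beam_box: Enclosure fixed to the table: white metal box 330 x 380 mm, 120 mm high (its x, y, z). Origin: centre of its underside. Flat top 120 mm up: dark fixed deck from x = -165 to -5 mm (robot side), hinged light grey cover beyond. On the deck the 14 mm wide steel bolt bar lies along the box's x at y = -30 mm; beside it, at y = +34 mm, the red catch pad. Lugs and shaft between, under 30 mm high.
- bolt_tab: Black thumb tab standing on the bolt bar: upright plate 6 mm thick (x), 26 wide (y), 33 high. Origin: its centre, 33.5 mm above the deck; top at 50 mm, foot (bar top) at 17 mm. Axes as the box's. Pushed open towards -x, so push its +x face (3 mm from the origin). On the +x side nothing on the bar's line stands over 22 mm above the deck (guide, keeper). Bar friction about 3 N.
- catch_pad: Red press pad of the spring catch: plate 80 (x, along the bolt) x 28 (y) x 4 mm. Origin: centre of its top face, 38 mm above the deck when up, 64 mm to the box's +y side of the tab and, bolt locked, 10 mm to -x of it. Axes as the box's when up; its face then leans 0.13 rad, outer edge high, and is level half pressed. It does not travel with the bolt: fingertips can glide along it. It turns on a shaft 36 mm inboard.
- bolt (a joint): How far the bolt is drawn back, m: 0 = home in the keeper (locked), 0.030 = at its stop, fully back. It can leave home only with the catch down. Within about 1.5 mm of the stop the catch can snap into the second notch and lock it open.
- catch (a joint): Catch angle, rad: 0 = up, tooth in the notch; from about 0.17 (pad centre 6 mm lower) the bolt is free; 0.32 = hard stop (11 mm lower). The spring takes about 3 N at the pad to start, 6 N at 0.25. If let go with the bolt part-way the tooth rests on the bar, near 0.15; over a notch it springs back to 0.
- cover (a joint): Angle of the hinged cover, rad: 0 = shut. Its hinge is along the far (+x) edge of the enclosure; it carries two black bow handles (33 mm high) and, on its front edge, the steel keeper for the bolt. Leave it shut.
- mirror_centre (a point): Bystander: loose mirror mount on a short post, black square head 50 mm wide, 108 mm high over all, foot 48 mm across; it stands on the table beside the enclosure. This point is 55 mm above its foot.
- slide_box_centre (a point): Bystander: loose blue slide box 85 x 32 mm, 30 mm high, lying on the deck on the other side of the bolt from the catch. This point is its centre.
- lens_centre (a point): Bystander: loose black lens tube, 31 mm diameter, 30 mm high, standing on the cover. This point is its centre.

How it is judged:
By the outcome, as a careful person would: the job done as asked, in the order asked, and still so for the second after the job is handed in, with the robot touching nothing.
It also fails if it takes over 40 s, if anything falls off the work surface, if the arm or the gripper's body presses on something with over 40 N, if the wrist force passes 120 N, or if a joint passes its speed limit or range.

## Working session

There is one attempt and no reset: what is moved stays moved. The work goes in short steps, Python scripts to look and compute and a tool call to move; the robot and the scene stay as the last step left them, time stands still between calls to the robot, and variables do not carry over. Pictures are saved under pics/ and viewed, and the job is handed in when it is done.

Besides the shell and the picture viewer there is one more tool, called after "Emit:" by a JSON object that holds its "name" and its "arguments", one argument or row to a line. drive_tool: Moves the arm, as the interface text tells. Its arguments: {"type":"object","properties":{"increments":{"type":"string"},"squeeze":{"type":"number"}},"required":["increments"]}

```bash
ls; mkdir -p pics; python3 - <<'E'
from bench import ctrl,get_image
import cv2,numpy as np
s=ctrl.get_state();print(s, ctrl.tcp_to_grasp)
for n in("side","top"):
    d=get_image(n);cv2.imwrite(f"pics/{n}0.png",d["img"][:,:,::-1]);print(d["mtx"],d["k1"],d["camera_from_world"])
    np.savez(f"{n}0.npz",**d)
E
```

```text
pics
{'time': 0.0, 'joint_positions': array([-1.26390332,  0.32185608, -0.07010613,  1.45165966,  0.02260464,
        1.37079738, -0.05691052]), 'qd': array([-1.51851031e-03,  6.62092965e-04,  4.86551561e-05,  4.11806431e-04,
       -1.44177766e-03,  3.20204655e-04,  1.55529307e-05]), 'joint_torque': array([-6.22184853e-04, -4.91273260e+01, -4.04549316e-01, -3.12549520e+01,
       -6.40135864e-02,  4.32283350e-02,  1.61932353e-04]), 'position': array([0.18748604, 0.62180037, 0.22144791]), 'tool_rot': array([-1.33484577, -0.9898254 ,  0.99230626]), 'ft_force': array([ 0.09311293,  0.20436883, -0.08559341]), 'torque': array([-0.02721475,  0.02399146, -0.018093  ]), 'grip_width': 1.0015098507816702} -0.0187
[[462.63826453   0.         259.57742335]
 [  0.         462.63826453 188.09827766]
 [  0.           0.           1.        ]] -0.041992035492448794 [[ 0.94689785 -0.32128179 -0.0127463  -0.59365233]
 [ 0.16785454  0.46012036  0.87184523 -0.15932068]
 [-0.27424316 -0.8276879   0.48961559 -1.06013764]
 [ 0.          0.          0.          1.        ]]
[[376.12748759   0.         250.50115803]
 [  0.         376.12748759 190.06020697]
 [  0.           0.           1.        ]] -0.008184351115826525 [[ 0.01890416 -0.99952379 -0.02438904 -0.06166118]
 [ 0.99801525  0.01739886  0.06052145 -0.58505261]
 [-0.06006829 -0.02548475  0.99786889 -0.87783869]
 [ 0.          0.          0.          1.        ]]
```

View pics/side0.png

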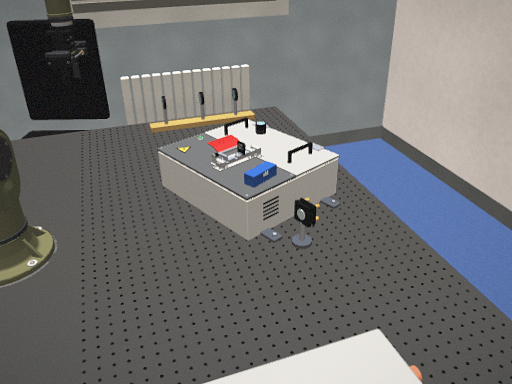

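View pics/top0.png

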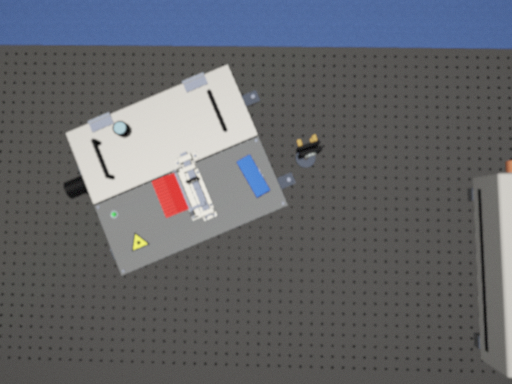

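The side view shows the box centred near (248,175), with the red pad around (226,143), the tab near (241,148) and the slide box at (261,173). In the top view the pad is around (170,195), the bolt around (195,190) and the tab near (193,180). I'll enlarge both.

```bash
python3 - <<'E'
import cv2,numpy as np
a=cv2.imread("pics/side0.png")[110:210,190:315];b=cv2.imread("pics/top0.png")[140:230,130:250]
cv2.imwrite("pics/s0z.png",cv2.resize(a,None,fx=6,fy=6,interpolation=cv2.INTER_CUBIC))
cv2.imwrite("pics/t0z.png",cv2.resize(b,None,fx=6,fy=6,interpolation=cv2.INTER_CUBIC))
E
```

```text
(no output)
```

View pics/s0z.png

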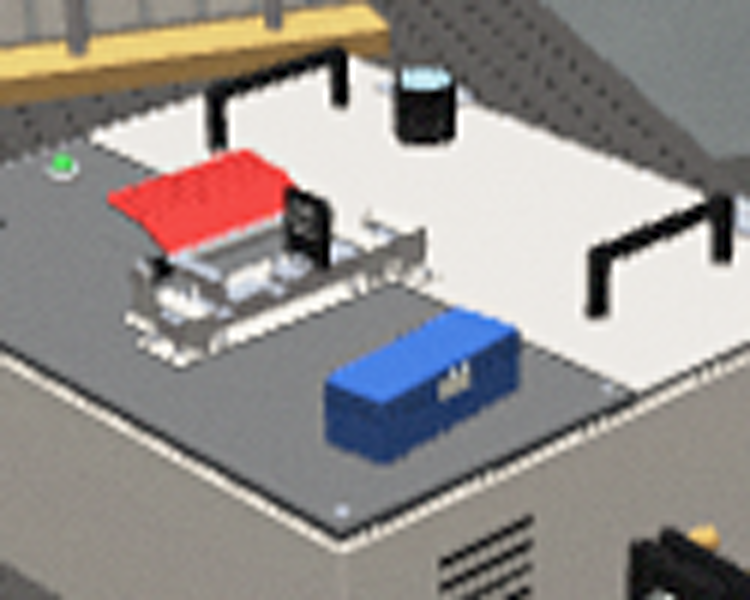

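View pics/t0z.png

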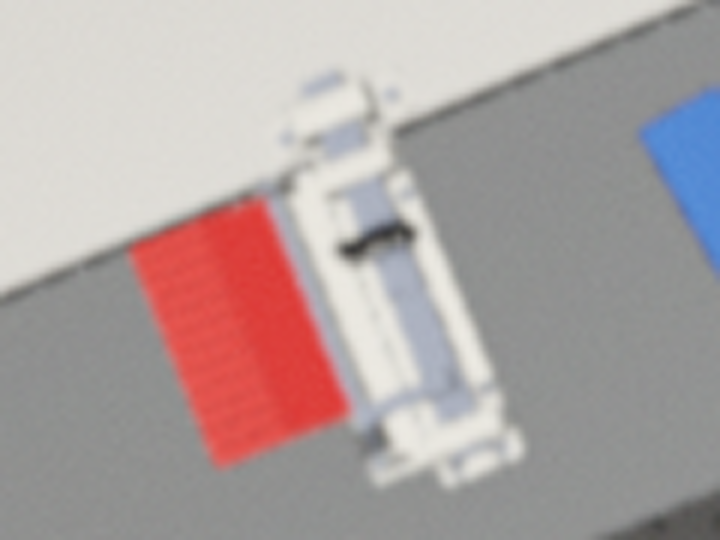

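```bash
cat > h.py <<'E'
import numpy as np,cv2
def load(n):return dict(np.load(n+".npz"))
def dist(d):return np.array([float(d["k1"]),0,0,0,0])
def ray(d,p):
    # k1 model: (forward) distorted = (1+k1 r^2)*slope -> OpenCV model
    u=cv2.undistortPoints(np.array([[p]],float),d["mtx"],dist(d))[0,0]
    M=d["camera_from_world"];R=M[:3,:3];c=-R.T@M[:3,3]
    v=R.T@np.array([u[0],-u[1],-1]);return c,v/np.linalg.norm(v)
def plane(d,p,z):
    c,v=ray(d,p);return c+v*(z-c[2])/v[2]
def tri(d1,p1,d2,p2):
    c1,v1=ray(d1,p1);c2,v2=ray(d2,p2)
    A=np.array([v1,-v2]).T;s=np.linalg.lstsq(A,c2-c1,rcond=None)[0]
    a=c1+v1*s[0];b=c2+v2*s[1];return (a+b)/2,np.linalg.norm(a-b)*1000
E
python3 - <<'E'
from h import *
s,t=load("side0"),load("top0")
# zoom px centre -> full
S=lambda x,y:((x+.5)/6-.5+190,(y+.5)/6-.5+110)
T=lambda x,y:((x+.5)/6-.5+130,(y+.5)/6-.5+140)
pts={"of":(S(245,150),T(131,250)),"on":(S(107,198),T(215,466)),"in":(S(170,253),T(350,411)),"if":(S(298,185),T(268,198)),
"tabtop_l":(S(287,190),T(338,247)),"tabtop_r":(S(328,205),T(413,230))}
for k,(a,b) in pts.items():
    p,e=tri(s,a,t,b);print(k,p.round(4),round(e,1))
for n,p in {"deck_nl":(122,274),"deck_nr":(286,206),"cov_fl":(68,131),"cov_fr":(229,67)}.items():print(n,plane(t,p,.12).round(4))
# side deck near corner
print(plane(s,S(340,543),.12),tri(s,S(340,540),t,(286,206)))
hsv=cv2.cvtColor(t["img"],cv2.COLOR_RGB2HSV)
for n,lo,hi in(("red",(0,150,120),(8,255,255)),("blue",(105,150,120),(120,255,255))):
    m=cv2.inRange(hsv,lo,hi);m[:60]=0;m[:,400:]=0
    c=max(cv2.findContours(m,0,2)[0],key=cv2.contourArea);r=cv2.minAreaRect(c);print(n,r)
    print([plane(t,q,.158 if n=="red" else .15).round(4) for q in cv2.boxPoints(r)])
E
```

```text
of [0.5929 0.1451 0.1599] 2.3
on [0.5212 0.1143 0.1598] 2.5
in [0.5395 0.072  0.1486] 0.4
if [0.6082 0.1004 0.1586] 4.2
tabtop_l [0.5933 0.0736 0.1692] 0.2
tabtop_r [0.6015 0.0479 0.1713] 5.1
deck_nl [0.3989 0.2125 0.12  ]
deck_nr [ 0.5477 -0.1286  0.12  ]
cov_fl [0.7005 0.3421 0.12  ]
cov_fr [ 0.8444 -0.0024  0.12  ]
[ 0.54954812 -0.13994573  0.12      ] (array([ 0.55013329, -0.12960947,  0.11519654]), np.float64(4.78467908643312))
red ((169.58621215820312, 194.46551513671875), (38.438934326171875, 22.654830932617188), 68.19859313964844)
[array([0.5928, 0.1449, 0.158 ]), array([0.6106, 0.1027, 0.158 ]), array([0.5391, 0.0716, 0.158 ]), array([0.5215, 0.1135, 0.158 ])]
blue ((252.98887634277344, 175.8140869140625), (39.311500549316406, 13.092729568481445), 60.01836013793945)
[array([ 0.6347, -0.0269,  0.15  ]), array([ 0.6485, -0.0497,  0.15  ]), array([ 0.5797, -0.0908,  0.15  ]), array([ 0.566 , -0.0681,  0.15  ])]
```

```bash
cat >> h.py <<'E'
from scipy.spatial.transform import Rotation as Ro
YAW=np.radians(23.5);C=np.array([.6229,.1059])
EX=np.array([np.cos(YAW),np.sin(YAW)]);EY=np.array([-EX[1],EX[0]])
def box2w(x,y):return C+x*EX+y*EY
def rep(tx,ty,tz):
    from bench import ctrl
    s=ctrl.get_state();R=Ro.from_rotvec(s["tool_rot"]).as_matrix()
    p=s["position"];b=p[:2]-C
    print("t",s["time"],"pos",p.round(4),"box xy mm",(b@EX*1e3).round(1),(b@EY*1e3).round(1),"F",s["ft_force"].round(1),"w",round(s["grip_width"],3))
    print("axes cols\n",R.round(3)); print("jaw yaw deg rel box",np.degrees(np.arctan2(R[1,0],R[0,0])-YAW).round(2),"q",s["joint_positions"].round(2))
    d=np.append(box2w(tx,ty),tz)-p
    print("to go tool mm",(R.T@d*1e3).round(1))
E
python3 -c "
from h import *
rep(-.026,.002,.2)"
```

```text
t 0.1 pos [0.1875 0.6219 0.2216] box xy mm -193.5 646.8 F [-0.2  0.3  0.2] w 1.0
axes cols
 [[ 0.289 -0.    -0.957]
 [ 0.957 -0.002  0.289]
 [-0.002 -1.    -0.   ]]
jaw yaw deg rel box 49.72 q [-1.26  0.32 -0.07  1.45  0.02  1.37 -0.06]
to go tool mm [-383.6   22.3 -544.6]
```

Emit:
{"name": "drive_tool", "arguments": {
  "increments": "-15 0 -20 0 0; -30 0 -42 0 0; -30 0 -42 0 0; -30 0 -42 0 0; -30 0 -42 0 0; -30 0 -42 0 0; -30 0 -42 0 0; -30 0 -42 0 0; -30 0 -42 0 0; -30 0 -42 0 0; -30 0 -42 0 0; -30 0 -42 0 0; -20 0 -42 0 0; -10 0 -20 0 0; 0 0 0 0 111; 0 0 0 -10 111; 0 0 0 -10 111; 0 0 0 -10 111; 0 0 0 -10 111; 0 0 0 0 111",
  "squeeze": 20
}}

```text
time: 2.6
position: [0.5993, 0.1079, 0.2224]
tool_rot: [-0.988, -1.501, 1.501]
ft_force: [0.4, -0.2, -0.2]
grip_width: 0.571
```

```bash
python3 -c "
from h import *
rep(-.026,.002,.2)
from bench import get_image
for n in('side','top'):
    d=get_image(n);np.savez(n+'1.npz',**d);i=d['img'][:,:,::-1]
    cv2.imwrite('pics/'+n+'1.png',cv2.resize(i[60:260,100:356],None,fx=3,fy=3,interpolation=2))
"
```

```text
t 2.6 pos [0.5993 0.1079 0.2224] box xy mm -20.9 11.2 F [ 0.4 -0.2 -0.2] w 0.571
axes cols
 [[-0.395 -0.001 -0.919]
 [ 0.919  0.001 -0.395]
 [ 0.001 -1.     0.   ]]
jaw yaw deg rel box 89.74 q [-0.49  0.24  0.32  1.57 -0.08  1.35  1.82]
to go tool mm [-9.3 22.4  5.1]
```

View pics/side1.png

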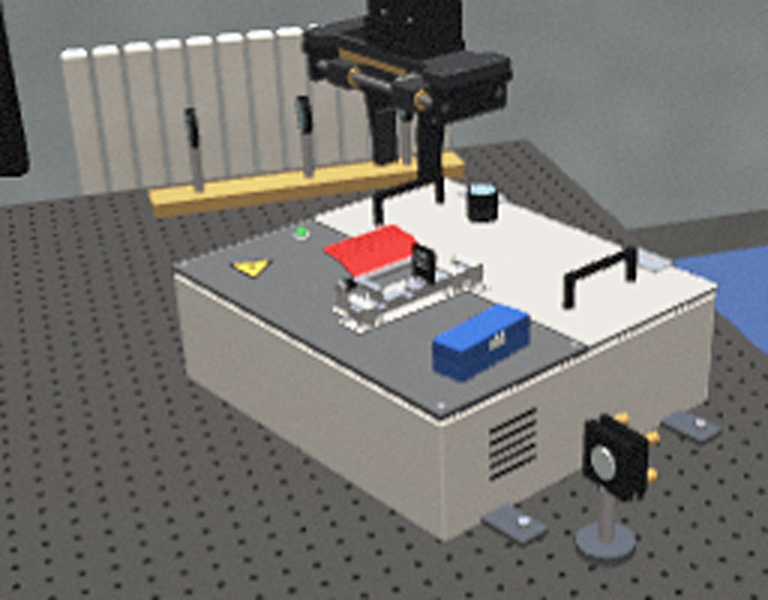

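View pics/top1.png

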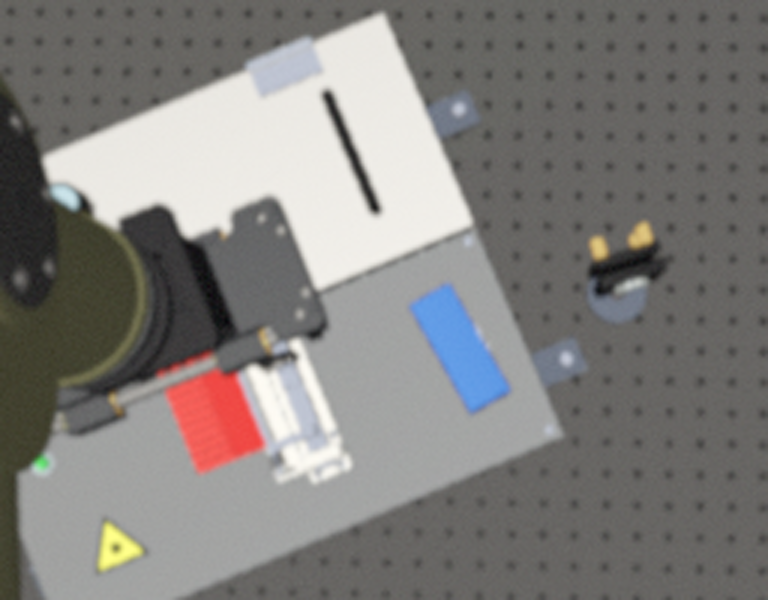

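Emit:
{"name": "drive_tool", "arguments": {
  "increments": "-5 0 2 0 111; -4.5 10 2 0 111; 0 20 0 0 111; 0 15 0 0 111; 0 5 0 0 111; 0 0 0 0 111; 0 0 0 0 111"
}}

```text
time: 3.58
position: [0.6008, 0.0961, 0.1733]
tool_rot: [-0.99, -1.502, 1.5]
ft_force: [-0.2, 0.9, -0.5]
grip_width: 0.563
```

```bash
python3 -c "
from h import *
rep(-.025,.002,.172)
from bench import get_image
for n in('side','top'):
    d=get_image(n);np.savez(n+'2.npz',**d);i=d['img'][:,:,::-1]
    y,x=(100,190) if n=='side' else (120,130)
    cv2.imwrite('pics/'+n+'2.png',cv2.resize(i[y:y+100,x:x+130],None,fx=6,fy=6,interpolation=2))
"
```

```text
t 3.575 pos [0.6008 0.0961 0.1733] box xy mm -24.2 -0.2 F [-0.2  0.9 -0.5] w 0.563
axes cols
 [[-0.394  0.001 -0.919]
 [ 0.919  0.    -0.394]
 [-0.    -1.    -0.001]]
jaw yaw deg rel box 89.72 q [-0.48  0.26  0.33  1.64 -0.09  1.25  1.84]
to go tool mm [2.2 1.3 0.8]
```

View pics/side2.png

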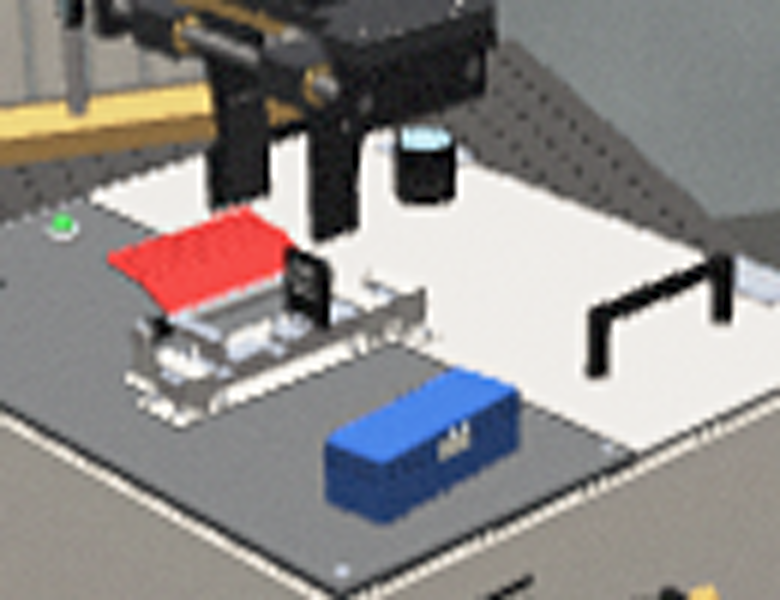

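View pics/top2.png

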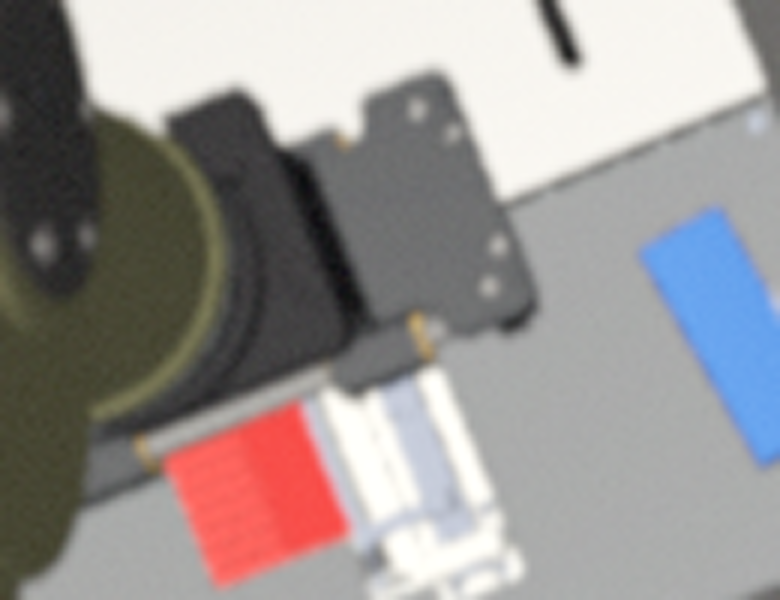

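```bash
cat >> h.py <<'E'
def proj(d,p):
    q=d["camera_from_world"]@np.append(p,1);q=np.array([[q[0],-q[1],-q[2]]])
    return cv2.projectPoints(q,np.zeros(3),np.zeros(3),d["mtx"],dist(d))[0][0,0]
E
python3 -c "
from h import *
s=load('side2')
for x,y,z in [(-33.7,-39.5,173.3),(-14.7,-39.5,173.3),(-33.7,-24.5,173.3),(-33.7,39.5,173.3),(-33.7,24.5,173.3),(-14.7,24.5,173.3),
 (-44,-43,170),(-38,-43,170),(-44,-17,170),(-11,48,160),(-91,48,160)]:
    u=proj(s,np.append(box2w(x/1e3,y/1e3),z/1e3));print(x,y,((u-[190,100])*6).round())
# triangulated/plane lines: finger lower left edge at z .1733
for q in [(312,238),(340,242),(358,228),(212,207),(235,208),(269,193)]:
    w=plane(s,(q[0]/6+190,q[1]/6+100),.1733)[:2]-C;print(q,(w@EX*1e3).round(1),(w@EY*1e3).round(1))
"
```

```text
-33.7 -39.5 [328. 249.]
-14.7 -39.5 [361. 237.]
-33.7 -24.5 [305. 239.]
-33.7 39.5 [213. 198.]
-33.7 24.5 [234. 208.]
-14.7 24.5 [267. 196.]
-44 -43 [315. 265.]
-38 -43 [326. 262.]
-44 -17 [276. 248.]
-11 48 [241. 207.]
-91 48 [100. 256.]
(312, 238) -30.7 -25.6
(340, 242) -24.8 -37.3
(358, 228) -9.2 -31.2
(212, 207) -40.3 31.7
(235, 208) -33.6 23.7
(269, 193) -11.7 26.6
```

The side view shows the pad-side fingertip over the red pad's far end, at about (235,208). The tab-side fingertip is at (335,240), just behind the tab. Both sit within a few mm of where I projected them, so I'll descend onto the pad.

Emit:
{"name": "drive_tool", "arguments": {
  "increments": "2 6 0 0 111; 0 6 0 0 111; 0 3 0 0 111; 0 0 0 0 111; 0 0 0 0 111"
}}

```text
time: 4.3
position: [0.5994, 0.098, 0.1579]
tool_rot: [-0.989, -1.501, 1.501]
ft_force: [-2.6, 0.1, 4.0]
grip_width: 0.561
```

```bash
python3 -c "
from h import *
rep(-.025,.002,.149)"
```

```text
t 4.3 pos [0.5994 0.098  0.1579] box xy mm -24.7 2.1 F [-2.6  0.1  4. ] w 0.561
axes cols
 [[-0.394 -0.    -0.919]
 [ 0.919  0.    -0.394]
 [ 0.    -1.     0.   ]]
jaw yaw deg rel box 89.73 q [-0.48  0.27  0.32  1.66 -0.09  1.22  1.84]
to go tool mm [-0.1  8.9  0.3]
```

Emit:
{"name": "drive_tool", "arguments": {
  "increments": "0 3 0 0 111; 0 3 0 0 111; 0 3 0 0 111; 0 0 0 0 111; 0 0 0 0 111"
}}

```text
time: 4.92
position: [0.5993, 0.0997, 0.1494]
tool_rot: [-0.987, -1.504, 1.5]
ft_force: [-4.7, 2.8, 7.0]
grip_width: 0.568
```

```bash
python3 -c "
from h import *
rep(-.025,.002,.149)
from bench import get_image
for n in('side',):
    d=get_image(n);np.savez(n+'3.npz',**d);i=d['img'][:,:,::-1]
    y,x=(100,190) if n=='side' else (120,130)
    cv2.imwrite('pics/'+n+'3.png',cv2.resize(i[y:y+100,x:x+130],None,fx=6,fy=6,interpolation=2))
"
```

```text
t 4.925 pos [0.5993 0.0997 0.1494] box xy mm -24.1 3.7 F [-4.7  2.8  7. ] w 0.568
axes cols
 [[-0.395  0.    -0.918]
 [ 0.918  0.003 -0.395]
 [ 0.002 -1.    -0.001]]
jaw yaw deg rel box 89.8 q [-0.48  0.28  0.32  1.67 -0.1   1.21  1.84]
to go tool mm [-1.7  0.4  0.9]
```

View pics/side3.png

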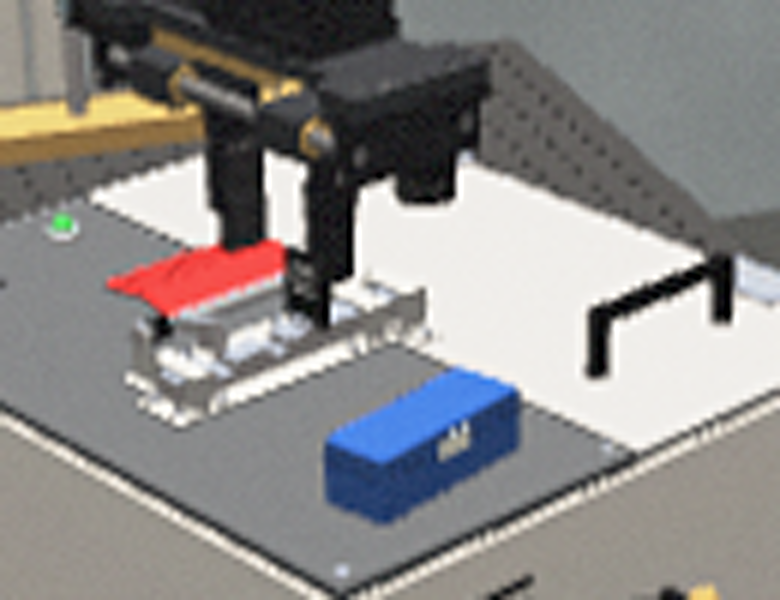

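Emit:
{"name": "drive_tool", "arguments": {
  "increments": "0 0 2 0 111; 0 0 2 0 111; 0 0 2 0 111; 0 0 2 0 111; 0 0 2 0 111; 0 0 2 0 111; 0 0 0 0 111"
}}

```text
time: 5.85
position: [0.5927, 0.0961, 0.151]
tool_rot: [-0.995, -1.512, 1.495]
ft_force: [5.4, 4.9, 5.6]
grip_width: 0.567
```

```bash
python3 -c "
from h import *
rep(-.038,.002,.149)
from bench import get_image
for n in('side',):
    d=get_image(n);np.savez(n+'4.npz',**d);i=d['img'][:,:,::-1]
    y,x=(100,190) if n=='side' else (120,130)
    cv2.imwrite('pics/'+n+'4.png',cv2.resize(i[y:y+100,x:x+130],None,fx=6,fy=6,interpolation=2))
"
```

```text
t 5.85 pos [0.5927 0.0961 0.151 ] box xy mm -31.6 3.1 F [5.4 4.9 5.6] w 0.567
axes cols
 [[-0.395  0.011 -0.918]
 [ 0.918  0.005 -0.395]
 [ 0.    -1.    -0.012]]
jaw yaw deg rel box 89.8 q [-0.48  0.26  0.32  1.69 -0.09  1.19  1.84]
to go tool mm [-1.1  1.9  6.4]
```

View pics/side4.png

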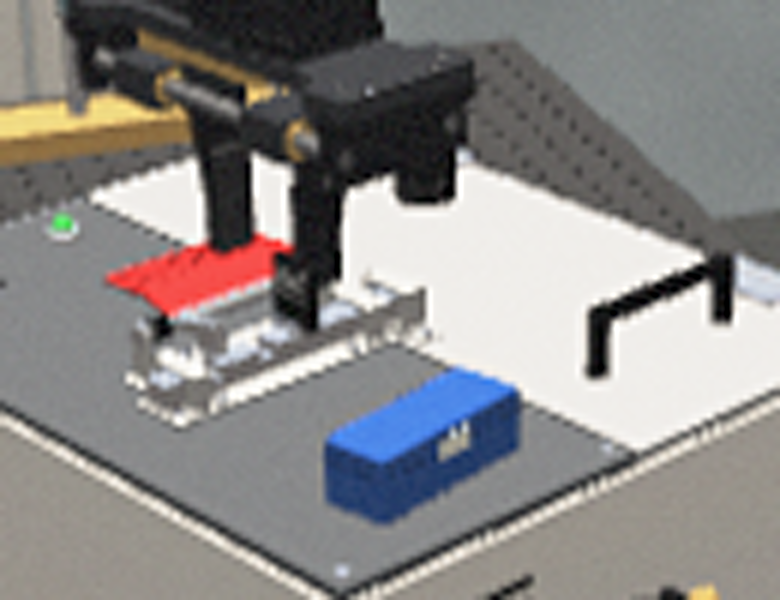

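Emit:
{"name": "drive_tool", "arguments": {
  "increments": "0 2 0 0 111; 0 0 2 0 111; 0 0 2 0 111; 0 0 2 0 111; 0 0 2 0 111; 0 0 2 0 111; 0 0 2 0 111; 0 0 0 0 111"
}}

```text
time: 6.9
position: [0.5822, 0.0916, 0.1494]
tool_rot: [-0.996, -1.513, 1.494]
ft_force: [5.8, 4.7, 6.5]
grip_width: 0.567
```

```bash
python3 -c "
from h import *
rep(-.048,.002,.149)
"
```

```text
t 6.9 pos [0.5822 0.0916 0.1494] box xy mm -43.0 3.1 F [5.8 4.7 6.5] w 0.567
axes cols
 [[-0.395  0.012 -0.918]
 [ 0.918  0.005 -0.395]
 [ 0.    -1.    -0.013]]
jaw yaw deg rel box 89.79 q [-0.48  0.23  0.32  1.72 -0.08  1.18  1.84]
to go tool mm [-1.1  0.3  5. ]
```

Travel and force are both steady, and the bolt has moved about 15 mm. I'll continue to the stop.

Emit:
{"name": "drive_tool", "arguments": {
  "increments": "0 0 2 0 111; 0 0 2 0 111; 0 0 2 0 111; 0 0 2 0 111; 0 0 2 0 111; 0 0 2 0 111; 0 0 0 0 111"
}}

```text
time: 7.78
position: [0.5713, 0.0867, 0.1494]
tool_rot: [-0.996, -1.513, 1.494]
ft_force: [5.4, 4.9, 5.7]
grip_width: 0.566
```

```bash
python3 -c "
from h import *
rep(-.048,.002,.149)
"
```

```text
t 7.775 pos [0.5713 0.0867 0.1494] box xy mm -55.0 3.0 F [5.4 4.9 5.7] w 0.566
axes cols
 [[-0.395  0.012 -0.918]
 [ 0.919  0.005 -0.395]
 [-0.    -1.    -0.013]]
jaw yaw deg rel box 89.79 q [-0.48  0.21  0.33  1.75 -0.07  1.18  1.84]
to go tool mm [-1.   0.5 -7. ]
```

Emit:
{"name": "drive_tool", "arguments": {
  "increments": "0 0 1 0 111; 0 0 1 0 111; 0 0 1 0 111; 0 0 1 0 111; 0 0 0 0 111"
}}

```text
time: 8.4
position: [0.5708, 0.0866, 0.1496]
tool_rot: [-1.001, -1.521, 1.492]
ft_force: [15.7, 6.8, -1.0]
grip_width: 0.567
```

```bash
python3 -c "
from h import *
rep(-.048,.002,.149)
"
```

```text
t 8.4 pos [0.5708 0.0866 0.1496] box xy mm -55.4 3.0 F [15.7  6.8 -1. ] w 0.567
axes cols
 [[-0.397  0.019 -0.918]
 [ 0.918  0.007 -0.397]
 [-0.002 -1.    -0.02 ]]
jaw yaw deg rel box 89.88 q [-0.48  0.2   0.32  1.76 -0.07  1.17  1.84]
to go tool mm [-1.   0.8 -7.4]
```

The force rose sharply and the advance stopped, so the bolt seems to be at its stop. I'll look before letting go.

```bash
python3 -c "
from h import *
from bench import get_image
for n in('side',):
    d=get_image(n);np.savez(n+'5.npz',**d);i=d['img'][:,:,::-1]
    y,x=(100,190)
    cv2.imwrite('pics/'+n+'5.png',cv2.resize(i[y:y+100,x:x+130],None,fx=6,fy=6,interpolation=2))
"
```

```text
(no output)
```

View pics/side5.png

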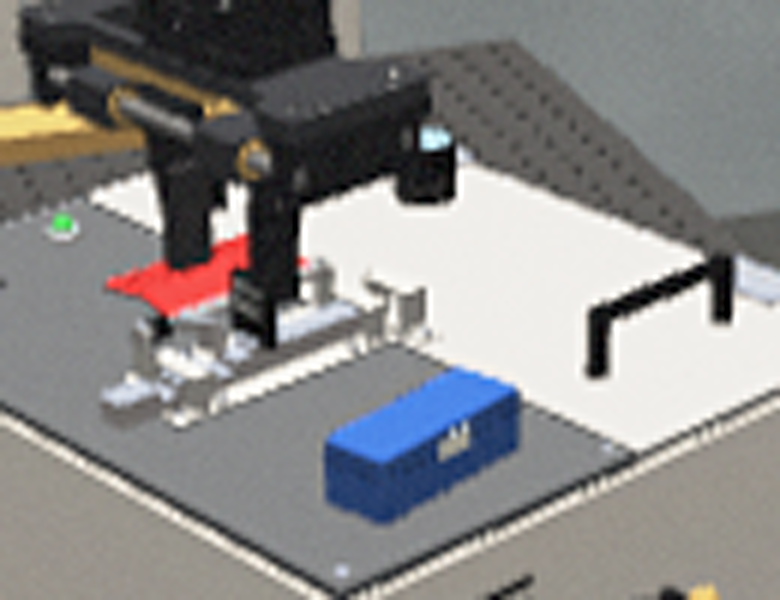

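The tab has moved from about (307,265) to (253,310), roughly 30 mm. The bar now sticks out at the rear, near (125,400). Next I'll raise the tool with the tab still held, so the catch snaps in, then back away and lift.

Emit:
{"name": "drive_tool", "arguments": {
  "increments": "0 -3 0 0 111; 0 -3 0 0 111; 0 -3 0 0 111; 0 -4 0 0 111; 0 -3 0 0 111; 0 0 0 0 111; 0 0 0 0 111"
}}

```text
time: 9.32
position: [0.5699, 0.0866, 0.1629]
tool_rot: [-0.999, -1.519, 1.494]
ft_force: [18.6, 6.8, -12.6]
grip_width: 0.565
```

```bash
python3 -c "
from h import *
rep(-.048,.002,.149)
from bench import get_image
for n in('side',):
    d=get_image(n);np.savez(n+'6.npz',**d);i=d['img'][:,:,::-1]
    y,x=(100,190)
    cv2.imwrite('pics/'+n+'6.png',cv2.resize(i[y:y+100,x:x+130],None,fx=6,fy=6,interpolation=2))
"
```

```text
t 9.325 pos [0.5699 0.0866 0.1629] box xy mm -56.3 3.4 F [ 18.6   6.8 -12.6] w 0.565
axes cols
 [[-0.398  0.017 -0.917]
 [ 0.917  0.005 -0.398]
 [-0.002 -1.    -0.018]]
jaw yaw deg rel box 89.96 q [-0.48  0.19  0.33  1.75 -0.07  1.2   1.84]
to go tool mm [-1.3 14.  -8.1]
```

View pics/side6.png

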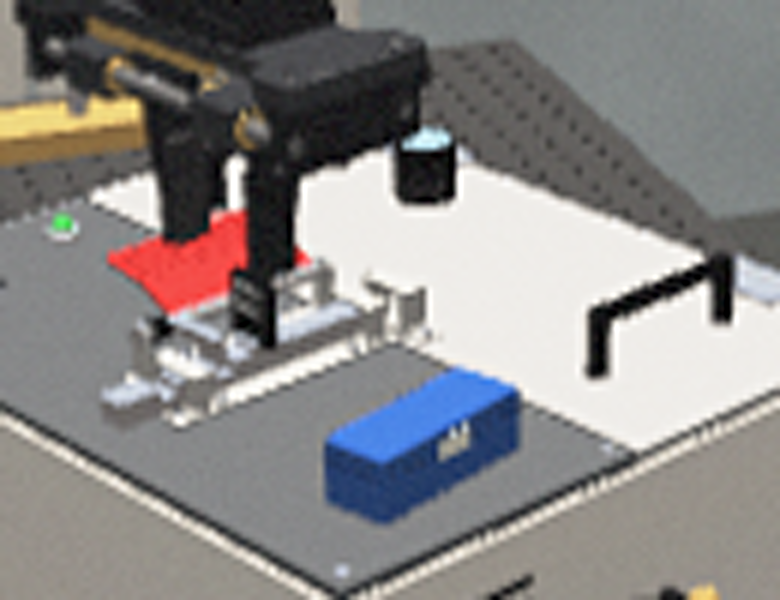

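The pad is back up and its outer edge is level with the original line through (107,258). Now I'll back off along +x and lift clear.

Emit:
{"name": "drive_tool", "arguments": {
  "increments": "0 0 -4 0 111; 0 0 -4 0 111; 0 0 -4 0 111; 0 0 0 0 111; 0 -10 0 0 111; 0 -30 0 0 111; 0 -40 0 0 111; 0 -40 -40 0 111; -40 0 -40 0 111; 0 0 -50 0 111; 0 0 -50 0 111; 0 0 0 0 111; 0 0 0 0 111"
}}

```text
time: 11.0
position: [0.7547, 0.1202, 0.2826]
tool_rot: [-0.99, -1.5, 1.502]
ft_force: [-1.4, -1.0, -0.5]
grip_width: 0.564
```

```bash
python3 -c "
from h import *
rep(-.048,.002,.149)
from bench import get_image
for n in('side','top'):
    d=get_image(n);np.savez(n+'7.npz',**d);i=d['img'][:,:,::-1]
    y,x=(110,190) if n=='side' else (140,130)
    cv2.imwrite('pics/'+n+'7.png',cv2.resize(i[y:y+100,x:x+125],None,fx=6,fy=6,interpolation=2))
    cv2.imwrite('pics/'+n+'7f.png',i)
"
```

```text
t 11.0 pos [0.7547 0.1202 0.2826] box xy mm 126.5 -39.4 F [-1.4 -1.  -0.5] w 0.564
axes cols
 [[-0.394 -0.001 -0.919]
 [ 0.919 -0.001 -0.394]
 [-0.001 -1.     0.001]]
jaw yaw deg rel box 89.69 q [-0.39  0.58  0.35  1.   -0.19  1.59  1.88]
to go tool mm [ 40.6 133.8 174.6]
```

View pics/side7.png

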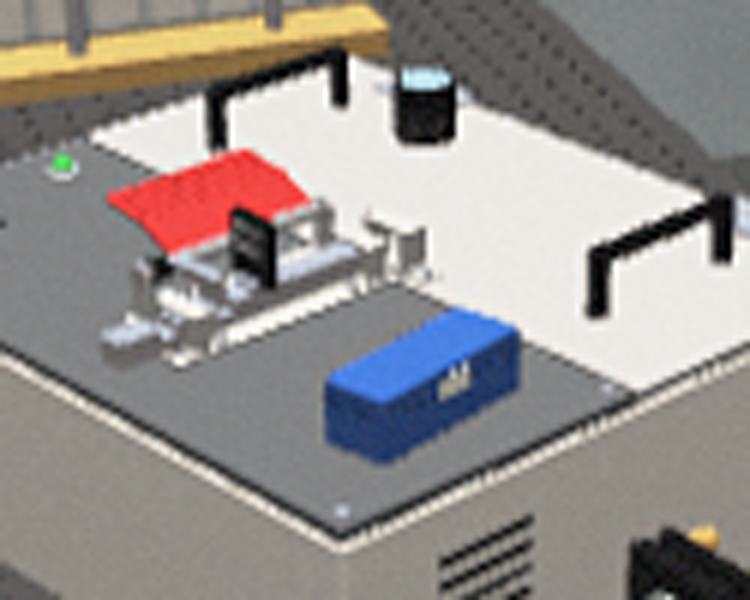

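View pics/top7f.png

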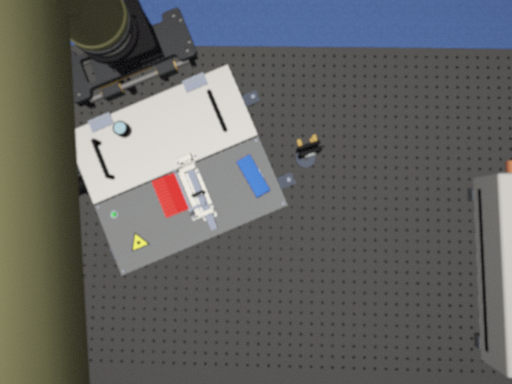

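```bash
python3 -c "
from h import *
s=load('side7')
f=lambda x,y:((x+.5)/6-.5+190,(y+.5)/6-.5+110)
a=plane(s,f(287,190),.170);b=plane(s,f(232,210),.170);d=(b-a)[:2];print('tab move mm',d@EX*1e3,d@EY*1e3)
s0=load('side0')
for n,x0,x1,y0,y1 in(('redpad',200,228,130,155),('blue',240,285,155,190),('lens',252,270,118,136),('mirror',285,325,190,250)):
    print(n,cv2.absdiff(s0['img'][y0:y1,x0:x1],s['img'][y0:y1,x0:x1]).mean().round(2))
from bench import workorder
workorder.close_job()
"
```

```text
tab move mm -30.521520432077253 -0.038590876358410374
redpad 1.8
blue 2.04
lens 2.56
mirror 2.77
the job is handed in; nothing more can be done
```

The bolt is drawn back to its stop and the catch has sprung up again to lock it open. The job is handed in.

**What I did:** I pressed the catch with the pad-side fingertip and held it down. The other fingertip then pushed the tab back until the force jumped from about 7 N to 17 N and the advance stopped. I raised the tool with the tab still held so the catch could snap in, then backed off and lifted clear. It took about 11 s.

**Last checks:**
- **Bolt:** the side picture shows the tab moved 30.5 mm, against the 30 mm stop. I measured this by casting rays onto the tab's top, so it is good to a millimetre or two.
- **Catch:** the red pad is back at its original pixels. If the tooth were resting on the bar, the pad would sit about 5 mm lower. I did not test the lock by pushing the bolt.
- **Loose things and cover:** the slide box, lens tube and mirror mount show only noise-level differences between the first and last side pictures. The cover looks shut.
- **Robot:** it ended clear of everything, with the force reading near zero. The highest wrist force I read was about 23 N, while lifting with the tab still held.

**What disagreed:** the arm gave more than expected, lagging about 5 mm behind its command under load. When I first pushed the tab, the pad-side fingertip rose 1.6 mm. I pressed 2 mm further down before pushing the bolt the rest of the way.

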